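# Make up two sample-collection kits in stacking trays

### The arm

A 6-joint arm with a two-finger parallel gripper is mounted at the origin on the work surface. World frame = base frame: x ahead of the robot, y to its left, z up, the work surface at z = 0. Lengths are in mm, angles in degrees, forces in N, time in s.
With the tool pointing down it reaches from about 325 to 1000 mm from the base axis. Payload 5.1 kg.
Tool frame: the origin (TCP) lies between the finger pads; the fingertips stand 14 mm ahead of it and the grasp point (between the pads) lies 5 mm behind it; z points along the fingers, y is the direction in which the jaws open and shut (so a half turn about z gives the same grasp; the last joint's range is limited). The gripper opens to 85 mm and grips with 20 to 120 N. Pads are 22 mm wide; open, the fingers measure 114 mm over their backs; the gripper's body (76 mm by 85 mm) begins 54 mm behind the grasp point. The pads swing forward as they close: fully open they stand 13 mm farther back than shut.
Start: joints at [62.017, 7.093, 94.555, -0, 78.352, -4.733], TCP at [256.609, 597.191, 245.322] pointing down, gripper open.
Joint ranges: [-149.61, 149.61], [-58.7, 133.49], [1.44, 155.28], [-77.14, 257.14], [18.33, 153.61], [-166.67, 166.67]. Speed limits (degrees/s): [147.25, 147.25, 180, 180, 180, 180].

### API

Orientations are given as a 3x3 rotation matrix whose columns are the frame's x, y, z axes.
In Python, from rig import robot gives the robot as it stands. Calls block until the motion is done:
- robot.movep(position, orientation): joint-space move of the TCP to a pose.
- robot.servo_line(position, orientation=None, max_speed=150): straight line of the TCP; orientation=None keeps the orientation; max_speed is the mean speed in mm/s.
- robot.move_j(angles): joint-space move.
- robot.gripper_to(opening, grip_force=None): opening from 0.0 (shut) to 1.0 (fully open); grip_force is the grip in N (None keeps the last); returns when the fingers have stopped.
- robot.dwell(seconds).
- robot.ik(position, orientation): joint angles nearest the present ones, or None.
- robot.capture(name): name is "scene" or "top"; returns a dict with "frame" (400x640x3 uint8, blue, green, red), "range_z" (400x640 float32, mm along the optical axis (not along the pixel's ray), 0 where there is no reading), "K" (3x3 intrinsics, pixels), "xyz" and "rotation" of the camera in the world. Camera axes: x right, y down, z forward; pixel columns grow to the right and rows downward; lengths in mm; the calibration is good to about 2 mm. A picture is of the moment at which its call begins.
A pose or a line that the arm cannot do raises robot.Unreachable and nothing moves.
- robot.close_job(): hands the job in, once; it reports no verdict.
Readings, each from a call of its own:
- robot.current_time(): time.
- robot.current_qpos(): joint angles.
- robot.current_qvel(): joint speeds.
- robot.current_effort(): joint torques, N m.
- robot.current_tcp_pos(): TCP position.
- robot.current_orientation(): TCP orientation.
- robot.current_ft_force(): force on the tool from outside, world axes, zero at the start.
- robot.current_torque(): the same for the moment, N m.
- robot.current_width(): opening from 0.0 (shut) to 1.0 (fully open).
Only numpy, scipy, OpenCV 4.12 (cv2) and the standard library are available. Lean on these libraries where they do the work, as an engineer would, in place of code of your own. Each camera call takes 0.05 s, during which the arm holds its last target.

### The job

Make up two kits: stand the yellow-capped jar and the blue tube rack in the grey tray, one in each compartment; then stack the empty green tray on top of the grey one so that it sits down flat inside the four black corner guides; then stand the pink-capped bottle and the orange-lidded tip box in the green tray, one in each compartment. Set everything down upright and gently rather than dropping it, and leave the red-capped jar and the black timer where they are.

Things in the scene. Friction and masses are not known exactly. Their poses are not given: they have to be found in the camera images.
- grey_tray: Grey tray fixed to the bench, outer 222 (x) x 120 (y) x 55 mm high; walls, floor 5 mm. A 12 mm divider along y, 50 mm high, leaves two compartments 100 (x) x 110 (y) mm, centres at x = +56, -56 mm. Black L-shaped guides at its corners: 2.5 mm outside its outline, straight to 61 mm, then flaring out to 74 mm height (253 x 151 mm). The green tray rests on its rim. Origin: centre of underside; z up.
- green_tray: Mint-green loose tray, 0.15-0.3 kg, stacks on the grey one either way round. Outer 222 (x) x 120 (y) mm, walls 35 mm high; walls, floor 5 mm; flat underside. A 12 mm divider along y, 35 mm high, carries in its middle an upright grip plate, 12 mm thick (x), 64 mm long (y), up to 62 mm. Two compartments 100 (x) x 110 (y) mm, centres at x = +56, -56 mm. Origin: centre of underside; z up.
- yellow_cap_jar: Squat round amber jar with a yellow cap, diameter 36 mm, 42 mm high, about 60 g. Origin: centre of the underside; z up. For the grey tray.
- tube_rack: Blue tube rack with eleven small round white tube caps on top, 64 (its x) by 44 (its y) by 38 mm high, about 80 g; solid 30 mm high block below, caps above, set in a little from its edges. Origin: centre of the underside; z up. For the grey tray.
- pink_cap_bottle: Pale round bottle with a pink cap, diameter 40 mm, 74 mm high, about 90 g. Origin: centre of the underside; z up. For the green tray.
- tip_box: Cream box with an orange lid, 66 (its x) by 46 (its y) by 50 mm high, about 80 g, solid. Origin: centre of the underside; z up. For the green tray.
- red_cap_jar: Amber jar with a red cap, diameter 36 mm, 42 mm high. Not wanted: leave it where it stands. Origin: centre of the underside.
- timer: Flat black timer with a grey display, 62 by 48 by 20 mm. Not wanted: leave it where it lies. Origin: centre of the underside.
There are look-alikes about, which are no part of the job. Leave any turquoise look-alike of the tip_box alone.

How it is judged (in metres and radians):
On the way, in this order (a step that is already met when the one before it is completed fails the run):
1. the yellow-capped jar and the blue tube rack stand upright in the grey tray, one in each compartment, released (y of yellow_cap_jar in the frame of grey_tray between -0.05 and 0.05 m and z of yellow_cap_jar in the frame of grey_tray between 0 and 0.013 m and angle between each of yellow_cap_jar, tube_rack's own z axis and vertical below 0.15 rad and y of tube_rack in the frame of grey_tray between -0.05 and 0.05 m and z of tube_rack in the frame of grey_tray between 0 and 0.013 m and ((x of yellow_cap_jar in the frame of grey_tray between 0.014 and 0.1 m and x of tube_rack in the frame of grey_tray between -0.1 and -0.014 m) or (x of yellow_cap_jar in the frame of grey_tray between -0.1 and -0.014 m and x of tube_rack in the frame of grey_tray between 0.014 and 0.1 m)) and linear speed of each of yellow_cap_jar, tube_rack below 0.03 m/s and contact force between the fingers and yellow_cap_jar below 0.1 N and contact force between the fingers and tube_rack below 0.1 N), for 0.2 s.
2. the green tray, still empty, sits flat on the grey tray inside its corner guides, released (y of yellow_cap_jar in the frame of grey_tray between -0.05 and 0.05 m and z of yellow_cap_jar in the frame of grey_tray between 0 and 0.013 m and angle between each of yellow_cap_jar, tube_rack's own z axis and vertical below 0.15 rad and y of tube_rack in the frame of grey_tray between -0.05 and 0.05 m and z of tube_rack in the frame of grey_tray between 0 and 0.013 m and ((x of yellow_cap_jar in the frame of grey_tray between 0.014 and 0.1 m and x of tube_rack in the frame of grey_tray between -0.1 and -0.014 m) or (x of yellow_cap_jar in the frame of grey_tray between -0.1 and -0.014 m and x of tube_rack in the frame of grey_tray between 0.014 and 0.1 m)) and horizontal distance between green_tray and grey_tray below 0.007 m and angle between the x axis of green_tray and the x axis of grey_tray, either way round below 0.045 rad and z of green_tray in the frame of grey_tray between 0.05 and 0.06 m and angle between green_tray's own z axis and vertical below 0.04 rad and linear speed of green_tray below 0.03 m/s and contact force between the fingers and green_tray below 0.1 N and height (world z) of each of pink_cap_bottle, tip_box below 0.03 m), for 0.2 s.
3. the pink-capped bottle and the tip box stand upright in the green tray, one in each compartment, released (y of pink_cap_bottle in the frame of green_tray between -0.05 and 0.05 m and z of pink_cap_bottle in the frame of green_tray between 0 and 0.013 m and angle between each of pink_cap_bottle, tip_box's own z axis and vertical below 0.15 rad and y of tip_box in the frame of green_tray between -0.05 and 0.05 m and z of tip_box in the frame of green_tray between 0 and 0.013 m and ((x of pink_cap_bottle in the frame of green_tray between 0.014 and 0.1 m and x of tip_box in the frame of green_tray between -0.1 and -0.014 m) or (x of pink_cap_bottle in the frame of green_tray between -0.1 and -0.014 m and x of tip_box in the frame of green_tray between 0.014 and 0.1 m)) and linear speed of each of pink_cap_bottle, tip_box below 0.03 m/s and contact force between the fingers and pink_cap_bottle below 0.1 N and contact force between the fingers and tip_box below 0.1 N), for 0.2 s.
At the end, for the whole second after the job is handed in: Jar and rack stand in the grey tray, bottle and tip box in the green one, one per compartment, on its floor, within 0.15 rad of upright; green tray on the grey rim inside the guides (centre 7 mm, turn 0.045 rad, height 5 mm, tilt 0.04 rad); all released and at rest (all of step 1 and all of step 3 and horizontal distance between green_tray and grey_tray below 0.007 m and angle between the x axis of green_tray and the x axis of grey_tray, either way round below 0.045 rad and z of green_tray in the frame of grey_tray between 0.05 and 0.06 m and angle between green_tray's own z axis and vertical below 0.04 rad and linear speed of green_tray below 0.03 m/s and contact force between the fingers and green_tray below 0.1 N); the robot touches nothing.
It fails at once if the red-capped jar or the timer was moved more than 25 mm or tipped (distance of any of red_cap_jar, timer from where it was at the start of the episode above 0.025 m or angle between any of red_cap_jar, timer's own z axis and vertical above 0.5 rad).
It fails at once if a kit item or the green tray was dropped through the air from more than about 4 cm above its place ((height (world z) of yellow_cap_jar above 0.05 m and contact force between yellow_cap_jar and anything else below 0.005 N) or (height (world z) of tube_rack above 0.05 m and contact force between tube_rack and anything else below 0.005 N) or (height (world z) of pink_cap_bottle above 0.105 m and contact force between pink_cap_bottle and anything else below 0.005 N) or (height (world z) of tip_box above 0.105 m and contact force between tip_box and anything else below 0.005 N) or (height (world z) of green_tray above 0.1 m and contact force between green_tray and anything else below 0.005 N)).
It also fails if it takes over 134 s, if anything falls off the work surface, if the arm or the gripper's body presses on something with over 40 N, if the wrist force passes 120 N, or if a joint passes its speed limit or range.

## Working session

There is one attempt and no reset: what is moved stays moved. The work goes in short steps, each a Python script; the robot and the scene stay as the last script left them, time stands still between calls to the robot, and variables do not carry over. Pictures are saved under pics/ and viewed, and the job is handed in when it is done.

```bash
ls; mkdir -p pics; python3 - <<'E'
from rig import robot
import cv2,numpy as np,pickle
for n in("scene","top"):
    c=robot.capture(n); cv2.imwrite(f"pics/{n}0.png",c["frame"]); pickle.dump(c,open(f"{n}0.pkl","wb"))
    print(n,c["K"],c["xyz"],c["rotation"])
print(robot.current_time(),robot.current_orientation())
E
```

```text
pics
scene [[378.58731212   0.         316.72900675]
 [  0.         378.58731212 201.08735767]
 [  0.           0.           1.        ]] [ 907.2678534  -235.62190909  618.35530153] [[ 0.55570797  0.65275426 -0.51487914]
 [ 0.8313754  -0.43489908  0.34594471]
 [ 0.00189642 -0.62030208 -0.78436072]]
top [[426.85898232   0.         322.01988414]
 [  0.         426.85898232 195.6706966 ]
 [  0.           0.           1.        ]] [ 390.226537     18.29750247 1022.01311086] [[-0.02803876 -0.99292143  0.115416  ]
 [-0.99908503  0.02410647 -0.0353267 ]
 [ 0.03229436 -0.11630091 -0.99268886]]
0.1 [[-9.18787476e-01  3.94751513e-01 -9.03451685e-04]
 [ 3.94752522e-01  9.18785820e-01 -1.75017163e-03]
 [ 1.39195699e-04 -1.96467561e-03 -9.99998060e-01]]
```

View pics/scene0.png

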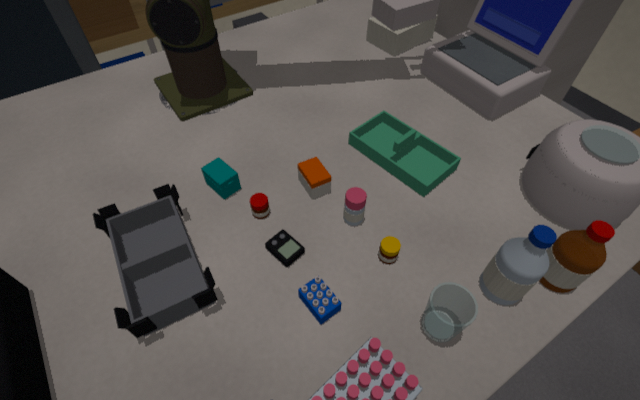

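View pics/top0.png

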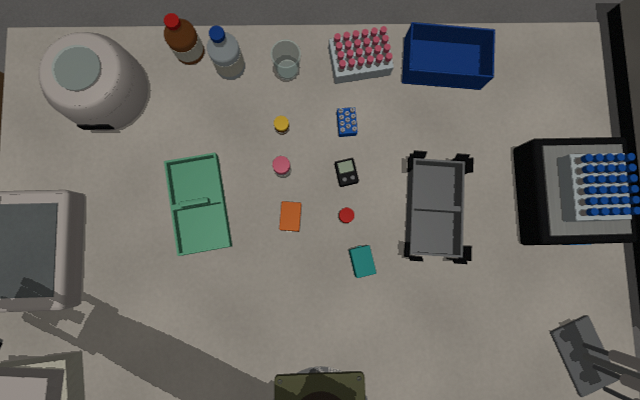

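The top view shows these pixels: yellow jar (281,124), red jar (346,215), rack (347,121), pink bottle (281,165), orange tip box (290,216), turquoise look-alike (362,261), timer (346,172), green tray (198,204) and grey tray (436,208). I'll enlarge that view and compute world positions.

```bash
cat > h.py <<'E'
import cv2,numpy as np,pickle
def world(c):
    z=c["range_z"].astype(float);K=c["K"];v,u=np.mgrid[:400,:640]
    p=np.stack([(u-K[0,2])/K[0,0]*z,(v-K[1,2])/K[1,1]*z,z],-1)
    w=p@np.array(c["rotation"]).T+np.array(c["xyz"]); w[z<=0]=np.nan
    return w
def rect(P):
    (c,s,a)=cv2.minAreaRect(P[:,:2].astype(np.float32)); return np.round(c,1),np.round(s,1),round(a,1)
E
python3 - <<'E'
from h import *
c=pickle.load(open("top0.pkl","rb"));w=world(c)
f=c["frame"]
cv2.imwrite("pics/crop_top.png",cv2.resize(f[90:290,150:480],None,fx=2.4,fy=2.4,interpolation=cv2.INTER_CUBIC))
s=pickle.load(open("scene0.pkl","rb"));ws=world(s)
cv2.imwrite("pics/crop_scene.png",cv2.resize(s["frame"][100:340,90:470],None,fx=2.1,fy=2.1,interpolation=cv2.INTER_CUBIC))
# table height
for n,W,(r,q) in(("top",w,(280,300)),("top",w,(100,310)),("scene",ws,(130,290)),("scene",ws,(330,250))): print(n,W[r,q])
boxes=dict(yellow=(105,262,145,300),red=(200,330,230,362),rack=(98,328,145,366),pink=(145,262,185,302),tip=(192,270,240,310),timer=(150,325,195,368),turq=(238,340,285,385),green=(145,155,265,240))
for n,(a,b,d,e) in boxes.items():
    P=w[a:d,b:e].reshape(-1,3);P=P[P[:,2]>8];h=np.nanpercentile(P[:,2],97)
    T=P[P[:,2]>h-5]
    print(n,"h%.1f"%h,len(T),"mean",T.mean(0).round(1),rect(T),"ext mid",((T.min(0)+T.max(0))/2).round(1))
E
```

```text
top [ 3.10542095e+02  3.93743766e+01 -2.89362804e-01]
top [747.5512756    5.01018271   1.41680574]
scene [278.96867934 106.91060909  -1.90262964]
scene [ 663.81649092 -203.63142375   -2.44014689]
yellow h45.2 138 mean [679.6  75.   42.8] (array([680.5,  75. ]), array([33.4, 32.7]), 15.7) ext mid [680.9  74.9  43.9]
red h45.4 157 mean [459.  -72.4  42.7] (array([459.2, -72.8]), array([32.7, 34.7]), 87.3) ext mid [459.2 -73.   43.2]
rack h40.9 148 mean [686.6 -82.9  38.6] (array([686.9, -82.6]), array([56.2, 37.9]), 5.2) ext mid [687.  -82.4  39.4]
pink h76.8 220 mean [574.7  74.6  74.5] (array([574.6,  74.9]), array([36., 37.]), 89.3) ext mid [574.6  74.9  75.4]
tip h53.6 497 mean [459.3  57.2  50.9] (array([459.3,  57.2]), array([45.9, 65.4]), 84.3) ext mid [459.6  56.6  51.8]
timer h23.9 385 mean [563.6 -78.1  21.1] (array([563.5, -77.9]), array([60.7, 47. ]), 12.1) ext mid [563.5 -78.4  22. ]
turq h54.0 485 mean [ 353.4 -105.3   51.1] (array([ 352.4, -105.7]), array([65.6, 46.2]), 12.2) ext mid [ 352.6 -105.7   52.5]
green h62.7 156 mean [495.1 271.2  62.3] (array([495.1, 271.8]), array([12.1, 62.8]), 8.5) ext mid [495.5 271.6  63.5]
```

View pics/crop_top.png

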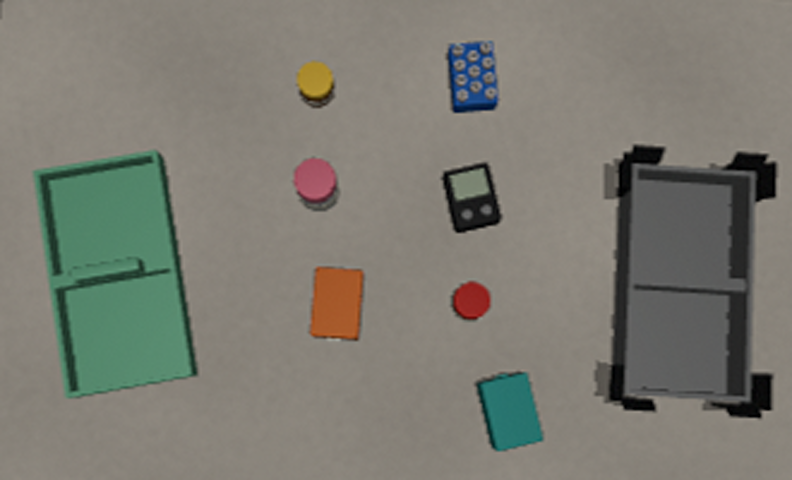

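View pics/crop_scene.png

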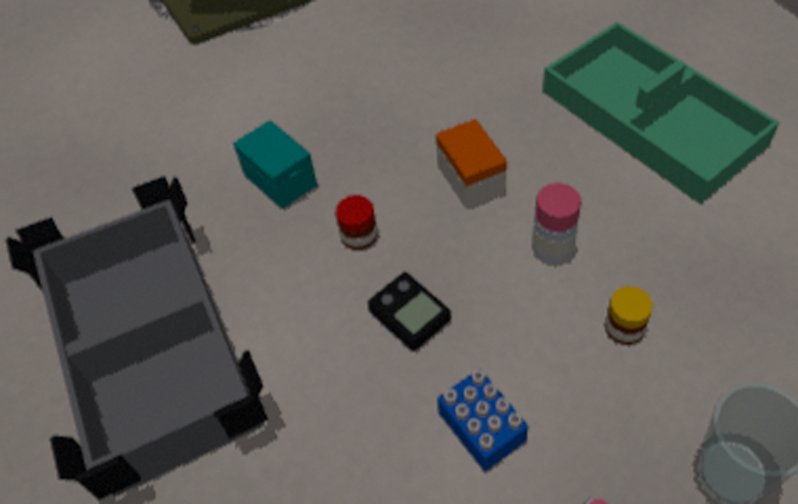

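The crops agree with the description. The only yellow cap is the jar at top-view (281,124). The tip box is the orange one at (290,216), and the turquoise one at (362,261) gets left alone. Next I'll measure both trays and cross-check with the scene camera.

```bash
python3 - <<'E'
from h import *
c=pickle.load(open("top0.pkl","rb"));w=world(c)
s=pickle.load(open("scene0.pkl","rb"));ws=world(s)
def sel(W,ctr,r,z0,z1):
    P=W.reshape(-1,3);m=(np.hypot(*(P[:,:2]-ctr).T)<r)&(P[:,2]>z0)&(P[:,2]<z1);return m
O=dict(yellow=(680,75,42,30),red=(459,-73,42,30),rack=(687,-82,38,45),pink=(574.6,75,74,32),tip=(459,57,50,45),timer=(563,-78,20,42))
for n,(x,y,h,r) in O.items():
    for k,W in(("top",w),("scn",ws)):
        P=W.reshape(-1,3);P=P[sel(W,(x,y),r,h-5,h+6)]
        print(n,k,len(P),"mz",np.median(P[:,2]).round(1),rect(P))
for k,C,W in(("top",c,w),("scn",s,ws)):
    hsv=cv2.cvtColor(C["frame"],cv2.COLOR_BGR2HSV).reshape(-1,3)
    P=W.reshape(-1,3)
    g=(hsv[:,0]>60)&(hsv[:,0]<85)&(hsv[:,1]>80)
    m=g&sel(W,(495,271),160,30,40);print("green rim",k,m.sum(),rect(P[m]))
    m=g&sel(W,(495,271),160,55,66);print("green grip",k,m.sum(),rect(P[m]),np.median(P[m,2]))
    tb=sel(W,(495,-20),400,-12,12); print("table",np.median(P[tb,2]))
    gv=C["frame"].reshape(-1,3)
    m=sel(W,(480,-280),170,49,60)&(gv.min(1)>60);Q=P[m];print("grey rim",k,m.sum(),rect(Q),np.median(Q[:,2]))
    m=sel(W,(480,-280),190,40,90)&(gv.max(1)<45);Q=P[m];print("guides",k,m.sum(),rect(Q),np.percentile(Q[:,2],[5,50,95]))
E
```

```text
yellow top 175 mz 42.2 (array([679.9,  74.3]), array([34.5, 33.7]), 17.8)
yellow scn 275 mz 40.8 (array([682.5,  73.9]), array([34.4, 35.9]), 37.0)
red top 187 mz 42.2 (array([459.2, -73. ]), array([32.9, 34.7]), 87.6)
red scn 222 mz 40.8 (array([461.8, -74.8]), array([37.2, 34.1]), 22.7)
rack top 193 mz 37.8 (array([686.9, -83.5]), array([56.4, 39.7]), 5.2)
rack scn 372 mz 37.1 (array([688.6, -83.9]), array([56.9, 38. ]), 3.5)
pink top 242 mz 74.4 (array([574.5,  74.9]), array([36.2, 37. ]), 89.0)
pink scn 288 mz 72.7 (array([578.3,  72.5]), array([38.8, 38.8]), 82.1)
tip top 584 mz 50.6 (array([459.4,  57.1]), array([45.9, 66.1]), 84.3)
tip scn 548 mz 48.6 (array([461.4,  56. ]), array([46.6, 67.9]), 84.3)
timer top 505 mz 20.4 (array([563.6, -78.2]), array([61.7, 47.9]), 11.9)
timer scn 727 mz 19.2 (array([567.2, -79.9]), array([61.7, 47.9]), 12.3)
green rim top 831 (array([495.3, 272.4]), array([221.8, 120.9]), 8.6)
green grip top 156 (array([495.1, 271.8]), array([12.1, 62.8]), 8.5) 61.94336700158681
table 0.7017051240541718
grey rim top 940 (array([ 471.2, -281.9]), array([123.6, 223.1]), 85.3) 54.40484279423214
guides top 764 (array([ 470.3, -280. ]), array([145.5, 248.3]), 84.8) [41.81681465 65.80154749 74.4382616 ]
green rim scn 846 (array([497.6, 271.9]), array([222.6, 124.3]), 8.7)
green grip scn 134 (array([497.5, 270.8]), array([13.4, 64.1]), 9.2) 60.30601837385615
table -0.8907330477458117
grey rim scn 1082 (array([ 474.2, -285.6]), array([125.6, 233. ]), 84.9) 53.84235530105832
guides scn 2161 (array([ 474.2, -282.3]), array([146.6, 249.7]), 84.9) [41.25418615 55.08800634 72.40616941]
```

```bash
cat >> h.py <<'E'
from rig import robot
def R(t):
    t=np.radians(t);y=np.array([np.cos(t),np.sin(t),0]);z=np.array([0,0,-1.]);return np.stack([np.cross(y,z),y,z],1)
GREY=np.array([472.3,-282.0]);GA=-4.9
def gp(x,y=0):
    a=np.radians(GA);return GREY+np.array([x*np.cos(a)-y*np.sin(a),x*np.sin(a)+y*np.cos(a)])
def st(m=""):
    print(m,"t%.1f"%robot.current_time(),"tcp",np.round(robot.current_tcp_pos(),1),"F",np.round(robot.current_ft_force(),1),"w%.1fmm"%(85*robot.current_width()))
def pick(xy,t,z,pre,force,zup,zapp=130):
    robot.gripper_to(pre/85)
    robot.movep([*xy,zapp],R(t)); robot.servo_line([*xy,z],max_speed=120); st("at")
    robot.gripper_to(0,grip_force=force); st("grip")
    robot.servo_line([*xy,z+15],max_speed=60); robot.servo_line([*xy,zup],max_speed=200); st("up")
def lower(xy,z,dz=6,thr=3):
    # straight down to z (z = expected contact), feeling for contact over the last few mm
    robot.servo_line([*xy,z+6],max_speed=120); robot.dwell(0.2)
    f0=robot.current_ft_force()[2]; k=z+6
    while k>z-dz:
        k-=1.0; robot.servo_line([*xy,k],max_speed=25)
        f=robot.current_ft_force()[2]
        if f-f0>thr: break
    st("contact k=%.1f (exp %.1f) df %.1f"%(k,z,f-f0))
    return k
E
python3 - <<'E'
from h import *
# reachability
for n,xy,z,t in [("rack",(688,-84),17,95),("rackp",gp(56),22,85),("jar",(681,74),20,90),("jarp",gp(-56),25,85),("green",(496.4,271.2),45,8.6),("greenp",GREY,100,GA),("greenp",GREY,180,GA),("b",(576,74),40,90),("tip",(460.5,56.5),27,84.3),("bp",gp(-56),160,85),("bp",gp(56),160,85)]:
    for tt in(t,t+180):
        q=robot.ik([*xy,z],R(tt)); print(n,tt,None if q is None else np.round(q,0))
# rack first
pick((688,-83.8),94.5,18,62,40,125)
E
```

```text
rack 95 [ -11.   25.   97.   -0.   59. -106.]
rack 275 [-11.  25.  97.  -0.  59.  74.]
rackp 85 [ -34.   15.  109.   -0.   56. -119.]
rackp 265 [-34.  15. 109.  -0.  56.  61.]
jar 90 [  2.  24.  98.  -0.  59. -88.]
jar 270 [ 2. 24. 98. -0. 59. 92.]
jarp 85 [ -40.    3.  123.   -0.   55. -125.]
jarp 265 [-40.   3. 123.  -0.  55.  55.]
green 8.6 [ 23.   9. 114.  -0.  58.  15.]
green 188.6 [  23.    9.  114.   -0.   58. -165.]
greenp -4.9 [-36.   2. 114.  -0.  63. -32.]
greenp 175.1 [-36.   2. 114.  -0.  63. 148.]
greenp -4.9 [-36.  -3. 111.  -0.  72. -32.]
greenp 175.1 [-36.  -3. 111.  -0.  72. 148.]
b 90 [  2.  11. 112.  -0.  57. -88.]
b 270 [  2.  11. 112.  -0.  57.  92.]
tip 84.3 [  0.  -2. 127.  -0.  55. -84.]
tip 264.3 [  0.  -2. 127.  -0.  55.  96.]
bp 85 [ -40.   -8.  118.   -0.   70. -125.]
bp 265 [-40.  -8. 118.  -0.  70.  55.]
bp 85 [ -34.    5.  105.   -0.   70. -119.]
bp 265 [-34.   5. 105.  -0.  70.  61.]
at t4.4 tcp [688.9 -84.   19.2] F [-0.2  0.2 -0.1] w62.0mm
grip t4.7 tcp [689.1 -84.   19.6] F [ 0.8 -0.2  3.6] w43.4mm
up t5.7 tcp [687.4 -83.7 124. ] F [ 0.5 -0.5 -1.5] w43.1mm
```

```bash
python3 - <<'E'
from h import *
p=gp(57)
robot.servo_line([*p,130],R(85.1),max_speed=250)
k=lower(p,24); robot.gripper_to(62/85); st("rel")
robot.servo_line([*p,130],max_speed=200)
pick((681.2,73.4),90,22,58,40,125)
c=robot.capture("top");cv2.imwrite("pics/a1.png",cv2.resize(c["frame"][90:290,230:500],None,fx=2.8,fy=2.8))
E
```

```text
contact k=24.0 (exp 24.0) df 5.6 t9.6 tcp [ 529.3 -287.    24.6] F [-2.5  1.4  4.7] w43.2mm
rel t9.9 tcp [ 529.  -286.8   23.7] F [ 0.  -0.2  1. ] w62.1mm
at t13.3 tcp [682.1  73.4  23.2] F [ 0.4 -0.   1.6] w57.8mm
grip t13.6 tcp [682.3  73.5  23.6] F [0.2 0.3 4.4] w34.9mm
up t14.6 tcp [680.6  73.4 124.2] F [-0.5  0.1 -0.3] w35.0mm
```

View pics/a1.png

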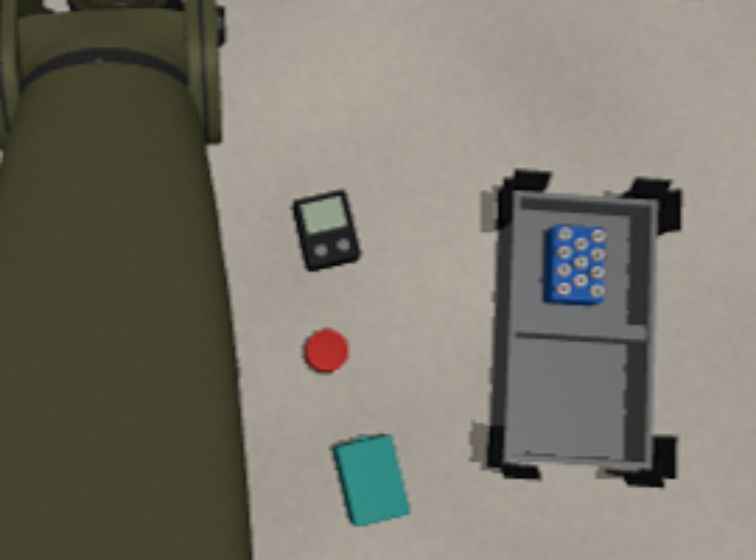

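The rack stands in the far compartment at (578,265) in the crop, and the jar is gripped (35 mm). The jar goes in the near compartment. After that I'll check both before picking up the tray.

```bash
python3 - <<'E'
from h import *
p=gp(-56)
robot.servo_line([*p,130],R(85.1),max_speed=250)
k=lower(p,28.5-1); robot.gripper_to(58/85); st("rel")
robot.servo_line([*p,160],max_speed=200)
robot.movep([496.4,200,200],R(8.6))
c=robot.capture("top");pickle.dump(c,open("t2.pkl","wb"));cv2.imwrite("pics/a2.png",cv2.resize(c["frame"][90:290,230:500],None,fx=2.8,fy=2.8))
w=world(c)
hsv=cv2.cvtColor(c["frame"],cv2.COLOR_BGR2HSV)
Y=w[(abs(hsv[...,0].astype(int)-25)<8)&(hsv[...,1]>120)&(np.nan_to_num(w[...,1])<-200)]
B=w[(abs(hsv[...,0].astype(int)-110)<12)&(hsv[...,1]>120)&(np.nan_to_num(w[...,1])<-200)&(np.nan_to_num(w[...,1])>-340)&(np.nan_to_num(w[...,0])<600)]
for P in(Y,B): print(len(P),np.median(P,0).round(1),np.percentile(P[:,2],95))
s=robot.capture("scene");cv2.imwrite("pics/a2s.png",s["frame"])
E
```

```text
contact k=27.5 (exp 27.5) df 8.0 t19.2 tcp [ 416.7 -277.3   28.5] F [-2.5  2.2  6.9] w34.6mm
rel t19.6 tcp [ 416.4 -277.2   27.3] F [-0.8 -0.8 -0.3] w57.9mm
248 [ 417.4 -277.9   46.4] 49.83372419647652
353 [ 524.5 -280.1   34.5] 38.674478397130244
```

View pics/a2.png

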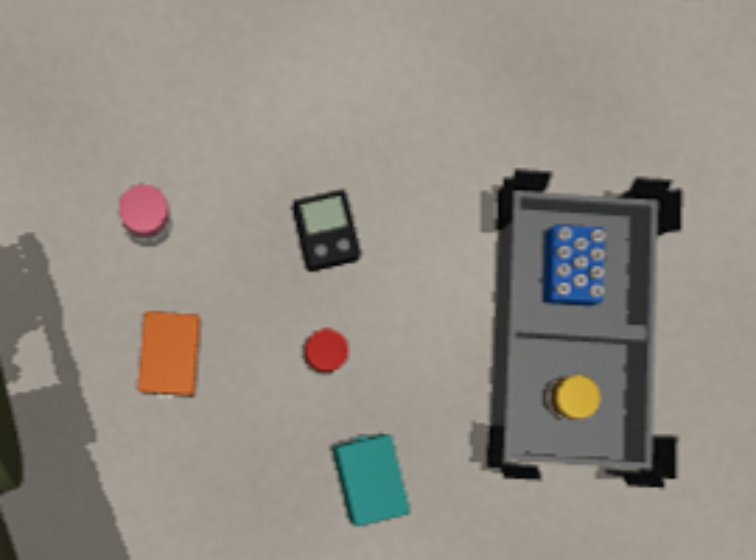

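View pics/a2s.png

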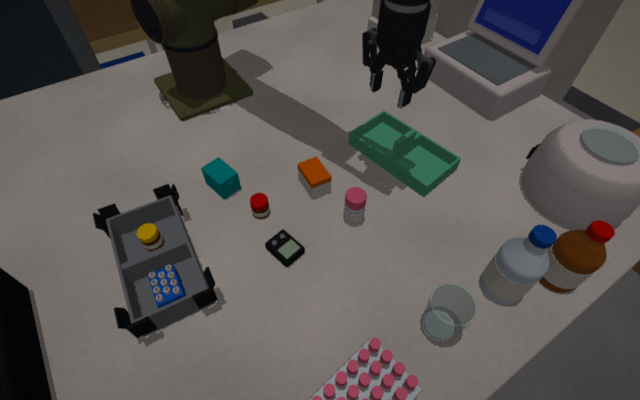

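Both items stand upright: yellow cap at (577,397) and rack at (578,265) in the crop. Next is the green tray, gripped by its plate.

```bash
python3 - <<'E'
from h import *
g=(496.3,271.4)
pick(g,8.6,40,45,90,165,zapp=150)
s=robot.capture("scene");cv2.imwrite("pics/a3s.png",s["frame"])
c=robot.capture("top");w=world(c)
hsv=cv2.cvtColor(c["frame"],cv2.COLOR_BGR2HSV)
m=(hsv[...,0]>60)&(hsv[...,0]<85)&(hsv[...,1]>80)&(np.nan_to_num(w[...,2])>60)
P=w[m];P=P[(P[:,2]>np.percentile(P[:,2],50))];print(rect(P),P[:,2].min(),P[:,2].max())
E
```

```text
at t24.3 tcp [497.1 271.7  41. ] F [ 0.4  0.5 -0.7] w44.9mm
grip t24.7 tcp [497.1 271.7  41. ] F [ 0.4 -1.1  2.9] w11.1mm
up t25.8 tcp [495.5 271.1 163.6] F [ 0.3 -0.7 -2. ] w10.6mm
(array([485. , 263.2]), array([243.5, 135.9]), 16.4) 128.10513515059324 454.29067290803323
```

View pics/a3s.png

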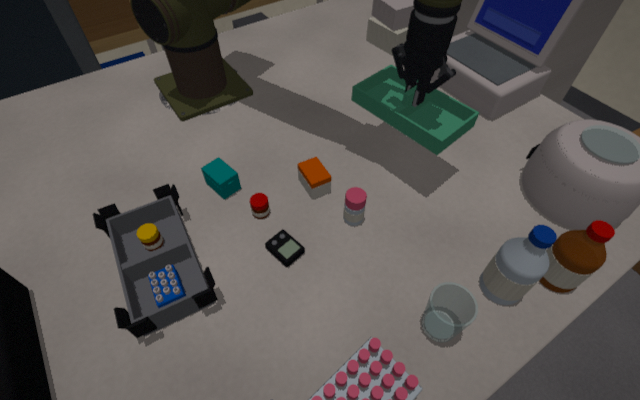

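```bash
python3 - <<'E'
from h import *
robot.servo_line([*GREY,168],R(GA),max_speed=200); robot.servo_line([*GREY,135],max_speed=100)
robot.dwell(.3);st()
for n in("scene","top"):
    c=robot.capture(n);W=world(c);pickle.dump(c,open(f"a4{n}.pkl","wb"))
    hsv=cv2.cvtColor(c["frame"],cv2.COLOR_BGR2HSV);z=np.nan_to_num(W[...,2])
    m=(hsv[...,0]>60)&(hsv[...,0]<85)&(hsv[...,1]>80)&(z>120)&(z<136)&(np.nan_to_num(W[...,1])<0)
    print(n,m.sum(),rect(W[m]),np.median(W[m][:,2]))
    g=c["frame"]; m=(z>60)&(z<80)&(g.max(2)<45)&(np.hypot(W[...,0]-472,W[...,1]+282)<190);print("guides",m.sum(),rect(W[m]))
    a=g[110:290,370:500] if n=="top" else g[130:350,60:260]
    cv2.imwrite(f"pics/a4{n}.png",cv2.resize(a,None,fx=3,fy=3))
E
```

```text
t29.6 tcp [ 472.7 -282.3  135.8] F [ 0.4 -0.6 -1.4] w10.5mm
scene 2133 (array([ 473.6, -282.2]), array([119.9, 224.6]), 85.2) 128.2886623536254
guides 535 (array([ 475. , -282.3]), array([146.5, 248.1]), 84.9)
top 619 (array([ 471.2, -278. ]), array([117.6, 221.6]), 84.3) 129.28006541818377
guides 194 (array([ 475.6, -219. ]), array([ 36.2, 247.3]), 88.4)
```

View pics/a4scene.png

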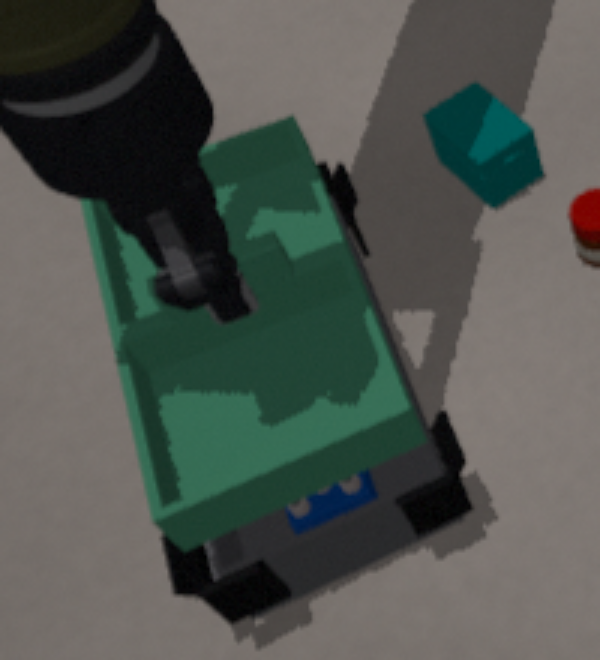

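View pics/a4top.png

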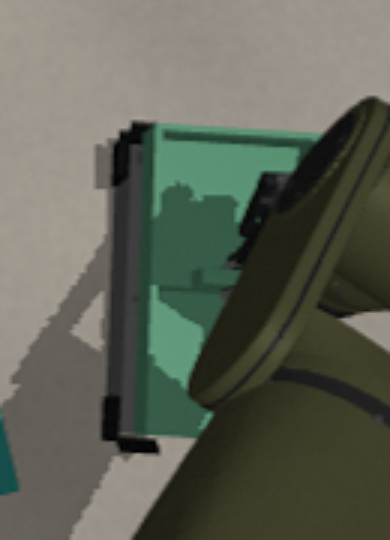

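In the same scene camera, the held tray and the guides agree to about 1 mm and 0.3°. I'm lowering it.

```bash
python3 - <<'E'
from h import *
p=GREY+[0.5,0]
robot.servo_line([*p,120],max_speed=60); st(); robot.servo_line([*p,108],max_speed=30); st()
k=lower(p,97,dz=5,thr=5)
robot.gripper_to(45/85); st("rel")
robot.servo_line([*p,190],max_speed=150)
robot.movep([560,20,230],R(88)); st()
for n in("scene","top"):
    c=robot.capture(n);W=world(c)
    hsv=cv2.cvtColor(c["frame"],cv2.COLOR_BGR2HSV);z=np.nan_to_num(W[...,2])
    m=(hsv[...,0]>60)&(hsv[...,0]<85)&(hsv[...,1]>80)&(z>86)&(z<95)&(np.nan_to_num(W[...,1])<0)
    Q=W[m];print(n,m.sum(),rect(Q),np.median(Q[:,2]),"plane",np.linalg.lstsq(np.c_[Q[:,:2]-Q[:,:2].mean(0),np.ones(len(Q))],Q[:,2],rcond=None)[0].round(4))
    g=c["frame"]; m=(z>60)&(z<80)&(g.max(2)<45)&(np.hypot(W[...,0]-472,W[...,1]+282)<190);print("guides",m.sum(),rect(W[m]))
    a=g[110:290,370:500] if n=="top" else g[130:350,60:260]
    cv2.imwrite(f"pics/a5{n}.png",cv2.resize(a,None,fx=3,fy=3))
E
```

```text
t30.1 tcp [ 472.3 -281.6  118.9] F [-0.3  0.5 -1.7] w10.6mm
 t30.6 tcp [ 472.7 -281.9  107.8] F [-0.7  0.7 -1.7] w11.0mm
contact k=95.0 (exp 97.0) df 7.3 t33.1 tcp [ 472.9 -282.1   96. ] F [-3.   2.3  5.7] w10.4mm
rel t33.5 tcp [ 472.8 -282.    94.9] F [ 0.7 -0.6 -0.1] w44.7mm
 t35.5 tcp [559.6  19.4 229.1] F [-0.2 -0.5  0.5] w44.8mm
scene 1633 (array([ 482.3, -353.2]), array([246.3, 280.2]), 0.4) 89.02898877985092 plane [ 9.00000e-04 -1.50000e-03  8.90398e+01]
guides 604 (array([ 475.2, -282.4]), array([146.2, 247.7]), 84.9)
top 811 (array([ 464.7, -358.5]), array([277.5, 221.6]), 85.3) 90.11465440614563 plane [-2.20000e-03  4.00000e-04  9.01254e+01]
guides 359 (array([ 470. , -280.1]), array([145.1, 247.7]), 84.6)
```

View pics/a5scene.png

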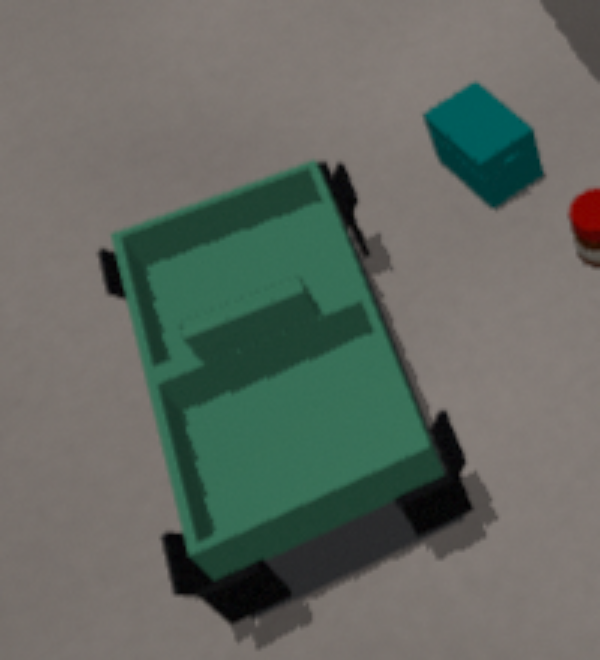

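View pics/a5top.png

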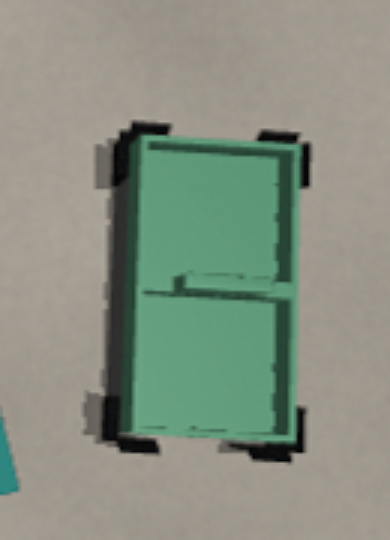

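The green tray is seated. Its rim is at 90 mm in the top view (55 + 35), the tilt is about 0.002 rad, and it lies inside all four guides. Now the bottle.

```bash
python3 - <<'E'
from h import *
pick((575.9,74.2),90,40,64,40,180,zapp=150)
p=gp(58)
robot.servo_line([*p,185],R(85.1),max_speed=220)
k=lower(p,102); robot.gripper_to(64/85); st("rel")
robot.servo_line([*p,190],max_speed=150)
pick((460.6,56.4),84.3,27,68,40,170,zapp=150)
c=robot.capture("top");cv2.imwrite("pics/a6.png",cv2.resize(c["frame"][90:290,230:500],None,fx=2.8,fy=2.8))
c=robot.capture("scene");cv2.imwrite("pics/a6s.png",c["frame"])
E
```

```text
at t37.5 tcp [576.8  74.2  41.1] F [-0.3 -0.5  1.3] w64.4mm
grip t37.8 tcp [576.8  74.3  41.3] F [0.1 0.8 4.3] w38.8mm
up t39.0 tcp [574.9  74.1 178.4] F [-1.1  0.6 -1.7] w39.0mm
contact k=100.0 (exp 102.0) df 6.1 t43.8 tcp [ 530.3 -287.1  101.2] F [-2.5  1.8  5.4] w38.9mm
rel t44.1 tcp [ 530.  -286.9   99.7] F [-1.4  0.1  0.4] w64.2mm
at t47.6 tcp [461.4  56.4  27.8] F [-0.2  0.6 -0.6] w68.4mm
grip t47.9 tcp [461.5  56.4  28. ] F [ 0.7 -0.6  3.6] w45.3mm
up t49.1 tcp [459.7  56.4 168.5] F [ 0.1 -0.  -0.5] w45.5mm
```

View pics/a6s.png

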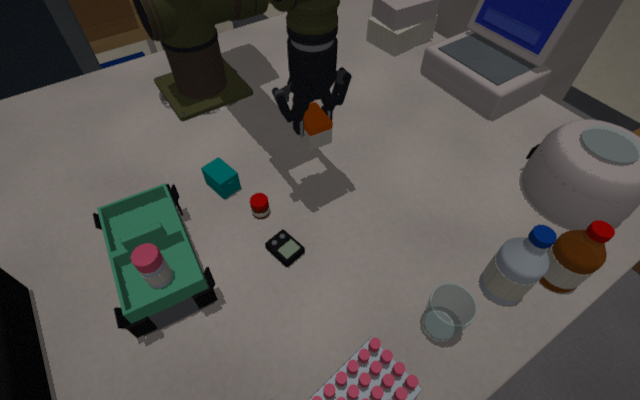

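The bottle stands upright in the far compartment (150,265), and the tip box is held. It goes in the near compartment.

```bash
python3 - <<'E'
from h import *
p=gp(-57)
robot.servo_line([*p,175],R(85.1),max_speed=200)
k=lower(p,87.5,dz=7); robot.gripper_to(66/85); st("rel")
robot.servo_line([*p,190],max_speed=150)
robot.movep([460,150,260],R(88)); robot.dwell(.3); st()
for n in("scene","top"):
    c=robot.capture(n);W=world(c)
    hsv=cv2.cvtColor(c["frame"],cv2.COLOR_BGR2HSV);z=np.nan_to_num(W[...,2]);h=hsv[...,0].astype(int);near=np.hypot(W[...,0]-472,W[...,1]+282)<140
    m=near&(h>60)&(h<85)&(hsv[...,1]>80)&(z>86)&(z<95)
    Q=W[m];print(n,"green",m.sum(),rect(Q),np.median(Q[:,2]),"plane",np.linalg.lstsq(np.c_[Q[:,:2]-Q[:,:2].mean(0),np.ones(len(Q))],Q[:,2],rcond=None)[0].round(4))
    for l,m in(("tip",near&(h<18)&(hsv[...,1]>150)&(z>104)&(z<118)),("pink",near&(h>160)&(z>128))):
        Q=W[m];print(l,m.sum(),rect(Q),np.median(Q[:,2]))
    for l,ctr,hh,r in(("red",(459.2,-73),42,30),("timer",(563.6,-78.2),20,42)):
        m=(np.hypot(W[...,0]-ctr[0],W[...,1]-ctr[1])<r)&(abs(z-hh)<6);print(l,rect(W[m]))
    a=c["frame"][90:290,280:500] if n=="top" else c["frame"][130:350,60:310]
    cv2.imwrite(f"pics/a7{n}.png",cv2.resize(a,None,fx=2.6,fy=2.6))
E
```

```text
contact k=87.5 (exp 87.5) df 5.6 t53.6 tcp [ 415.7 -277.3   88. ] F [-1.6  1.   4.3] w45.2mm
rel t53.9 tcp [ 415.4 -277.    87.3] F [-0.4  0.4 -0.2] w65.9mm
 t56.7 tcp [460.1 149.5 259.9] F [ 0.3  0.8 -0.1] w65.8mm
scene green 1475 (array([ 474.2, -282.2]), array([120.2, 223.6]), 85.3) 88.94487930714195 plane [1.00000e-04 4.00000e-04 8.89965e+01]
tip 890 (array([ 416.4, -278.7]), array([45.5, 66.6]), 85.5) 109.03113404536438
pink 534 (array([ 531.1, -288.1]), array([38.2, 40.1]), 86.4) 132.96653852183158
red (array([462.3, -74.2]), array([34.5, 35. ]), 1.7)
timer (array([567.3, -80. ]), array([61.8, 47.5]), 11.5)
top green 804 (array([ 471.6, -280.9]), array([121.3, 222.2]), 85.0) 89.9785058681473 plane [-9.00000e-04  2.60000e-03  8.99613e+01]
tip 628 (array([ 413. , -276.2]), array([44.6, 65. ]), 84.6) 110.29311768395894
pink 258 (array([ 527.7, -285.9]), array([37.1, 37.9]), 82.0) 134.10721000082515
red (array([459.2, -72.8]), array([34.9, 33.2]), 0.0)
timer (array([563.8, -78.1]), array([61.5, 48.2]), 12.2)
```

View pics/a7scene.png

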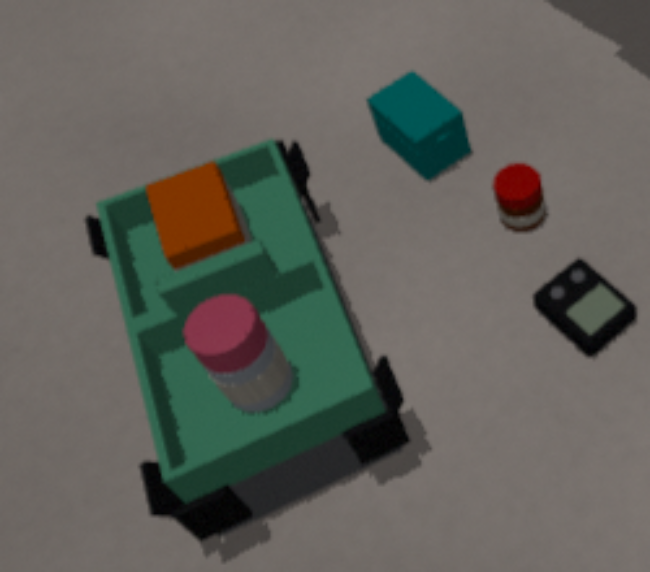

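View pics/a7top.png

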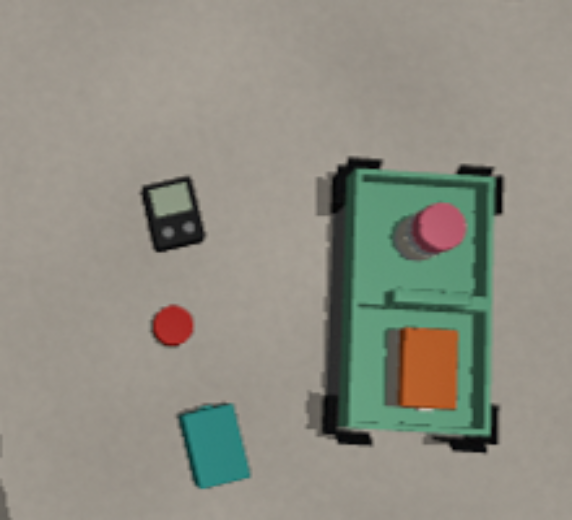

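Everything is in place, with the bottle at (440,227) and the tip box at (429,368) in the top crop. The red jar and timer haven't moved, so I'm handing in.

```bash
python3 -c "
from rig import robot
robot.close_job(); print(robot.current_time())"
```

```text
the job is handed in; nothing more can be done
the job is handed in; nothing more can be done
```

I made up both kits and handed the job in at about 57 s of the 134 s allowed; the hand-in reported no verdict. The yellow-capped jar and blue rack are in the grey tray, the green tray is stacked on it, and the pink-capped bottle and tip box are in the green tray. Every item was lowered until it touched down, then released.

**Last checks, in both cameras:**
- **Green tray:** it sits inside the guides with its rim at 89–90 mm (90 expected), tilted less than 0.003 rad. Its centre is about 1–2 mm from the grey tray's.
- **Bottle and tip box:** tops are at 133–134 mm and 109–110 mm (134 and 110 expected), upright, one in each compartment.
- **Jar and rack:** they looked upright, one in each compartment, before stacking. The green tray hid them after that, so I couldn't check them again.
- **Red-capped jar and timer:** within 1 mm of where they started.

**Disagreement:** the two cameras differed by about 2–4 mm in position, so I worked from the average. No check failed.

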